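# Put the irradiated sample pots away in their lead shields

## Task

Put the four round sample pots away, each standing upright on the floor of the lead shield cup of its own size (widest pot in the widest cup, and so on down to the narrowest), one after another from the widest, which is the most radioactive, to the narrowest. Keep the pots upright and set them down gently rather than dropping them, and leave the two square tins standing where they are.

Things in the scene. Friction and masses are not known exactly. Their poses are not given: they have to be found in the camera images.
- pot_xl: the widest round sample pot, loose: an upright plain aluminium cylinder 58 mm in diameter and 70 mm tall over all; its top 19 mm is a black screw lid of the same diameter, fixed to it. About 300 g. Origin: centre of its underside; z up along its axis. Besides the listed things a few flat oddments up to 10 mm high (tweezers, pen, cap, ring, hex key, disc) lie loose between them; they do not matter.
- pot_l: the second widest round sample pot, loose: an upright plain aluminium cylinder 48 mm in diameter and 70 mm tall over all; its top 19 mm is a black screw lid of the same diameter, fixed to it. About 200 g. Origin: centre of its underside; z up along its axis.
- pot_m: the third widest round sample pot, loose: an upright plain aluminium cylinder 38 mm in diameter and 70 mm tall over all; its top 19 mm is a black screw lid of the same diameter, fixed to it. About 130 g. Origin: centre of its underside; z up along its axis.
- pot_s: the narrowest round sample pot, loose: an upright plain aluminium cylinder 28 mm in diameter and 70 mm tall over all; its top 19 mm is a black screw lid of the same diameter, fixed to it. About 80 g. Origin: centre of its underside; z up along its axis.
- shield_xl: the widest lead shield cup, fixed to the bench: a grey open-topped round cup, 92 mm outside diameter, wall 8 mm, bore 76 mm, 28 mm high, inner floor 5 mm above the bench. It belongs to the 58 mm pot (pot_xl), which stands in it with 9 mm of play all round and its top 75 mm above the bench. Origin: centre of its underside; z up.
- shield_l: the second widest lead shield cup, fixed to the bench: a grey open-topped round cup, 82 mm outside diameter, wall 8 mm, bore 66 mm, 28 mm high, inner floor 5 mm above the bench. It belongs to the 48 mm pot (pot_l), which stands in it with 9 mm of play all round and its top 75 mm above the bench. Origin: centre of its underside; z up.
- shield_m: the third widest lead shield cup, fixed to the bench: a grey open-topped round cup, 72 mm outside diameter, wall 8 mm, bore 56 mm, 28 mm high, inner floor 5 mm above the bench. It belongs to the 38 mm pot (pot_m), which stands in it with 9 mm of play all round and its top 75 mm above the bench. Origin: centre of its underside; z up.
- shield_s: the narrowest lead shield cup, fixed to the bench: a grey open-topped round cup, 62 mm outside diameter, wall 8 mm, bore 46 mm, 28 mm high, inner floor 5 mm above the bench. It belongs to the 28 mm pot (pot_s), which stands in it with 9 mm of play all round and its top 75 mm above the bench. Origin: centre of its underside; z up.
- tin_a: a square tin, loose, not to be moved: upright aluminium block-shaped tin 36 x 36 mm, 70 mm tall, its top 20 mm a black lid. Origin: centre of its underside; z up, x and y square to its sides.
- tin_b: a square tin, loose, not to be moved: upright aluminium block-shaped tin 48 x 48 mm, 70 mm tall, its top 20 mm a black lid. Origin: centre of its underside; z up, x and y square to its sides.
Not all that is in view belongs to the job. Leave any pink look-alike of the pot_l alone. What is shaped like the pot_s but purple is not meant.

How it is judged:
On the way, in this order (a step that is already met when the one before it is completed fails the run):
1. the widest pot stands released in the widest shield cup (horizontal distance between pot_xl and shield_xl below 0.012 m and z of pot_xl in the frame of shield_xl between 0.002 and 0.009 m and angle between pot_xl's own z axis and vertical below 0.1 rad and linear speed of pot_xl below 0.03 m/s and contact force between the fingers and pot_xl below 0.3 N), for 0.2 s.
2. the second widest pot stands released in the second widest shield cup (horizontal distance between pot_l and shield_l below 0.012 m and z of pot_l in the frame of shield_l between 0.002 and 0.009 m and angle between pot_l's own z axis and vertical below 0.1 rad and linear speed of pot_l below 0.03 m/s and contact force between the fingers and pot_l below 0.3 N), for 0.2 s.
3. the third widest pot stands released in the third widest shield cup (horizontal distance between pot_m and shield_m below 0.012 m and z of pot_m in the frame of shield_m between 0.002 and 0.009 m and angle between pot_m's own z axis and vertical below 0.1 rad and linear speed of pot_m below 0.03 m/s and contact force between the fingers and pot_m below 0.3 N), for 0.2 s.
4. the narrowest pot stands released in the narrowest shield cup (horizontal distance between pot_s and shield_s below 0.012 m and z of pot_s in the frame of shield_s between 0.002 and 0.009 m and angle between pot_s's own z axis and vertical below 0.1 rad and linear speed of pot_s below 0.03 m/s and contact force between the fingers and pot_s below 0.3 N), for 0.2 s.
At the end, for the whole second after the job is handed in: Each of the four round pots stands upright (within 0.1 rad), released and at rest on the floor of the shield cup of its own size (centres within 12 mm, underside 2 to 9 mm above the cup's underside), and both square tins are within 15 mm of where they stood (all of step 1 and all of step 2 and all of step 3 and all of step 4 and distance of each of tin_a, tin_b from where it was at the start of the episode below 0.015 m); the robot touches nothing.
It fails at once if a square tin moved by more than 15 mm or tipped (distance of any of tin_a, tin_b from where it was at the start of the episode above 0.015 m or angle between any of tin_a, tin_b's own z axis and vertical above 0.3 rad).
It fails at once if a round pot tipped by more than 40 degrees (angle between any of pot_s, pot_m, pot_l, pot_xl's own z axis and vertical above 0.7 rad).
It fails at once if a round pot dropped (falls freely faster than 0.6 m/s, a drop of about 18 mm) ((linear speed of pot_s above 0.6 m/s and contact force between the fingers and pot_s below 0.05 N) or (linear speed of pot_m above 0.6 m/s and contact force between the fingers and pot_m below 0.05 N) or (linear speed of pot_l above 0.6 m/s and contact force between the fingers and pot_l below 0.05 N) or (linear speed of pot_xl above 0.6 m/s and contact force between the fingers and pot_xl below 0.05 N)).
It also fails if it takes over 106 s, if anything falls off the work surface, if the arm or the gripper's body presses on something with over 40 N, if the wrist force passes 120 N, or if a joint passes its speed limit or range.

## Robot

A 6-joint arm with a two-finger parallel gripper is mounted at the origin on the work surface. World frame = base frame: x ahead of the robot, y to its left, z up, the work surface at z = 0. Lengths are in m, angles in rad, forces in N, time in s.
With the tool pointing down it reaches from about 0.25 to 0.775 m from the base axis. Payload 4 kg.
Tool frame: the origin (TCP) lies midway between the tips of the shut fingers; the grasp point (between the pads) lies 19 mm behind it (robot.hold_point_z is the distance from the TCP to the grasp point, in m); z points along the fingers, y is the line along which they close (so a half turn about z gives the same grasp; the last joint's range is limited). The gripper opens to 94 mm and grips with 3 to 60 N. Pads are 16 mm wide; open, the fingers measure 119 mm over their backs; the gripper's body (75 mm by 177 mm) begins 78 mm behind the grasp point.
Start: joints at [1.047, 0.087, 1.371, -0, 1.684, -0.103], TCP at [0.225, 0.502, 0.206] pointing down, gripper open.
Joint ranges: [-3.1, 3.1], [-0.76, 2.03], [0.27, 2.55], [-1.08, 4.22], [0.17, 2.65], [-2.57, 2.57]. Speed limits (rad/s): [2.79, 2.79, 3.14, 3.14, 3.14, 3.14].

## Interface

Orientations are given as [roll, pitch, yaw] about the fixed x, y, z axes, in that order (R = Rz(yaw) Ry(pitch) Rx(roll)).
In Python, from bench import readout, imaging, robot gives the robot as it stands.
- The arm moves only by the tool carry_out, never from a script. Its argument "motion" is text: rows parted by semicolons, each of 7 numbers parted by spaces: the shift along the tool's x, y, z each as a share of 200 mm, from -1 to 1, then the turn, a rotation vector about the tool's x, y, z each as a share of 120 degrees, from -1 to 1, then the opening, from 0 (shut) to 1 (fully open). A call has 1 to 12 rows; each row shifts and turns the commanded pose from where the row before left it, along the tool's axes as they then stand; what a row does not reach is not made up. A row lasts 1/8 s, in which the tool goes at most 62.5 mm and 10.7 degrees, less where a joint would pass 70% of its speed; a pose out of reach is approached as far as the arm can. A call with a number of a shift or a turn outside -1 to 1 is refused whole. A call with a gripper value outside its range is refused whole. The fingers move at their own pace and stop on an object; the grip force is fixed at half the most. Time passes only in rows, so rows that do not move let the fingers close. It gives the time, the measured TCP pose, the force, the opening and the grip force at its end, in the units of the state.
- readout.get_obs(): the state, without advancing time (a new reading comes with each control period).
- imaging.snapshot(name): name is "scene" or "top" or "wrist"; returns a dict with "pixels" (420x560x3 uint8, red, green, blue), "fx", "fy", "cx", "cy" (pixels), "R" (3x3) and "t" (3): a world point X has camera coordinates R X + t. Camera axes: x right, y down, z forward; pixel columns grow to the right and rows downward; lengths in m; the calibration is good to about 2 mm. A picture is of the moment at which its call begins. There is no depth.
- robot.close_job(): hands the job in; it is judged then, once.
The state is a dict: "time": time; "joint_positions": joint angles; "qvel": joint speeds; "joint_torque": joint torques, N m; "tool_pos": TCP position; "ee_rot": TCP orientation; "wrist_force": force on the tool from outside, world axes, zero at the start; "wrist_torque": the same for the moment, N m; "width": finger opening in m; "finger_force": force on a finger pad.
Only numpy, scipy, OpenCV 4.12 (cv2) and the standard library are available. Lean on these libraries where they do the work, as an engineer would, in place of code of your own. Each camera call takes 0.05 s, during which the arm holds its last target. There are 200 camera calls.

## Working session

There is one attempt and no reset: what is moved stays moved. The work goes in short steps, Python scripts to look and compute and a tool call to move; the robot and the scene stay as the last step left them, time stands still between calls to the robot, and variables do not carry over. Pictures are saved under pics/ and viewed, at most 14 in all, crops included, and the job is handed in when it is done.

Besides the shell and the picture viewer there is one more tool, called in YAML: its name, and indented under it one key for each argument. carry_out: Moves the arm, as the interface text tells. Its arguments: {"type":"object","properties":{"motion":{"type":"string"}},"required":["motion"]}

```bash
mkdir -p pics; python3 - <<'E'
from bench import readout, imaging, robot
import cv2, pickle
o=readout.get_obs()
print({k:o[k] for k in('time','tool_pos','ee_rot','width')},robot.hold_point_z)
for n in('scene','top'):
    s=imaging.snapshot(n); pickle.dump(s,open(n+'.pkl','wb'))
    cv2.imwrite(f'pics/{n}0.png',cv2.resize(s['pixels'][:,:,::-1],(784,588),interpolation=cv2.INTER_CUBIC))
    print(n,s['fx'],s['fy'],s['cx'],s['cy'],s['R'],s['t'])
E
```

```text
{'time': 0.0, 'tool_pos': array([0.22438905, 0.50155317, 0.20435843]), 'ee_rot': array([-3.13947181e+00, -2.20034570e-04,  2.72080226e+00]), 'width': 0.0941063457134863} 0.0188
scene 537.2071174934393 537.2071174934393 274.58463291233306 210.78950064370724 [[ 0.45341066  0.89113996 -0.0169811 ]
 [ 0.5225056  -0.28118848 -0.80493536]
 [-0.72208495  0.35609355 -0.59311947]] [-0.22857968 -0.22585911  1.61583264]
top 453.0154921268338 453.0154921268338 270.6899147084728 202.86278072926834 [[-5.56356157e-03 -9.99984478e-01  3.00976301e-04]
 [-9.95848330e-01  5.51320208e-03 -9.08609314e-02]
 [ 9.08578617e-02 -8.05237132e-04 -9.95863545e-01]] [0.00700558 0.53386126 1.14551633]
```

View pics/scene0.png

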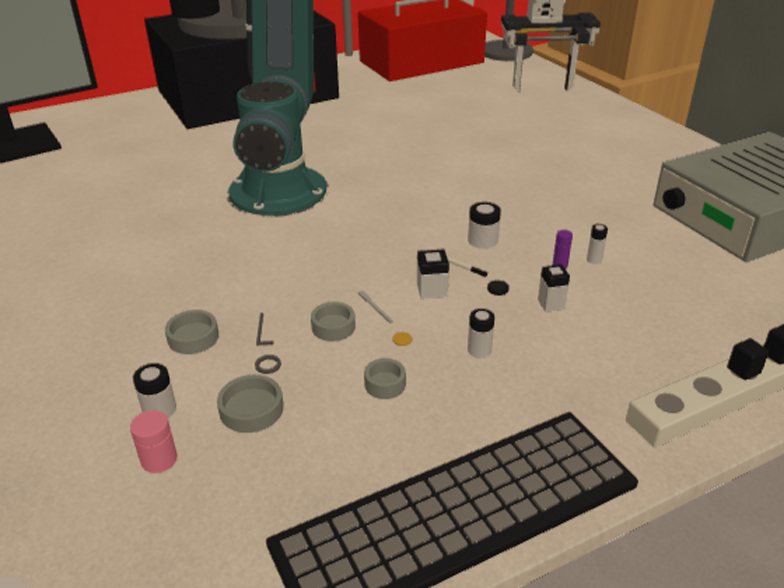

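View pics/top0.png

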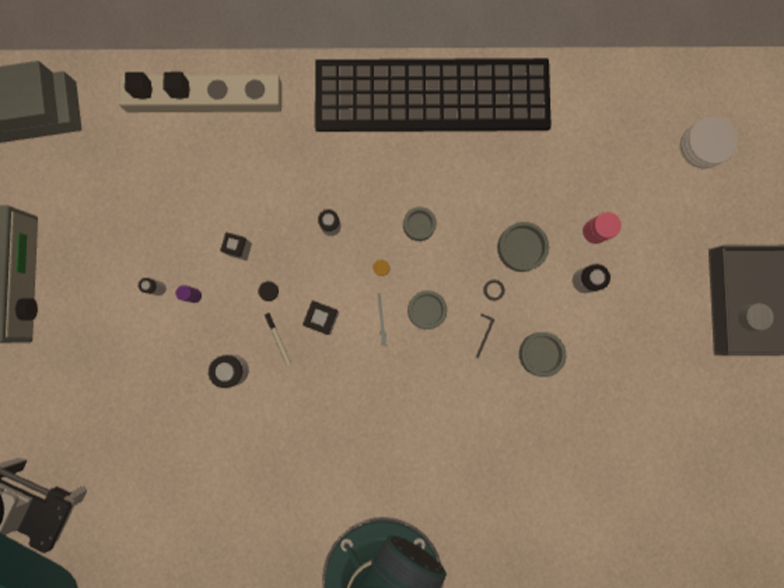

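The top view (1.4x) shows round pots with a black lid and light label: widest (228,371), second (596,278), third (329,220), narrowest (149,285). The square tins are at (235,245) and (321,317), and the look-alikes are pink (602,227) and purple (188,294). The cups are at XL (523,247), L (542,354), M (427,310) and S (419,224). Next I'll measure across both views and make one enlarged crop.

```bash
cat > h.py <<'E'
import numpy as np, cv2
def ray(s,uv):
    d=s['R'].T@np.array([(uv[0]-s['cx'])/s['fx'],(uv[1]-s['cy'])/s['fy'],1.]); return -s['R'].T@s['t'],d/np.linalg.norm(d)
def plane(s,uv,z):
    c,d=ray(s,uv); return c+d*(z-c[2])/d[2]
def tri(s1,u1,s2,u2):
    A=np.zeros((3,3));b=np.zeros(3);L=[]
    for s,u in((s1,u1),(s2,u2)):
        c,d=ray(s,u);P=np.eye(3)-np.outer(d,d);A+=P;b+=P@c;L.append((c,P))
    X=np.linalg.solve(A,b); return X,max(np.linalg.norm(P@(X-c)) for c,P in L)
def proj(s,X):
    p=s['R']@np.asarray(X)+s['t']; return np.array([s['fx']*p[0]/p[2]+s['cx'],s['fy']*p[1]/p[2]+s['cy']])
def labels(s):  # light discs enclosed by black
    g=s['pixels'].max(2); m=(g<75).astype(np.uint8)
    cs,h=cv2.findContours(m,cv2.RETR_CCOMP,cv2.CHAIN_APPROX_NONE); out=[]
    for i,c in enumerate(cs):
        a=cv2.contourArea(c)
        if h[0][i][3]>=0 and 20<a<800:
            M=cv2.moments(c); par=cv2.contourArea(cs[h[0][i][3]])
            if par<3000: out.append((M['m10']/M['m00'],M['m01']/M['m00'],a,par))
    return out
def cups(s):
    p=s['pixels'].astype(int); m=((p[...,0]-p[...,2]<22)&(p.max(2)>70)&(p.max(2)<160)).astype(np.uint8)
    m=cv2.morphologyEx(m,cv2.MORPH_OPEN,np.ones((3,3),np.uint8)); out=[]
    for c in cv2.findContours(m,cv2.RETR_EXTERNAL,cv2.CHAIN_APPROX_NONE)[0]:
        a=cv2.contourArea(c); 
        if 300<a<3500:
            H=cv2.convexHull(c);M=cv2.moments(H);out.append((M['m10']/M['m00'],M['m01']/M['m00'],a,a/cv2.contourArea(H)))
    return out
E
python3 - <<'E'
from h import *; import pickle
T=pickle.load(open('top.pkl','rb'));S=pickle.load(open('scene.pkl','rb'))
np.set_printoptions(precision=4,suppress=True)
print('cam',-T['R'].T@T['t'],-S['R'].T@S['t'])
for f in(labels,cups):
    a=f(T);b=f(S)
    for u in a:
        r=[(tri(T,u,S,v),v) for v in b]; r=[((X,e),v) for (X,e),v in r if e<.006 and -.02<X[2]<.12]
        print(f.__name__,np.round(u,1),'z.07:' ,plane(T,u,.07)[:2],'z.014',plane(T,u,.014)[:2],[(X,round(e,4),np.round(v,1)) for (X,e),v in r])
im=T['pixels'][120:300,80:460,::-1]
cv2.imwrite('pics/crop1.png',cv2.resize(im,None,fx=2.1,fy=2.1,interpolation=cv2.INTER_CUBIC))
E
```

```text
cam [0.4276 0.005  1.1893] [ 1.3884 -0.4352  0.7727]
labels [  16.9  347.8  156.5 2773.5] z.07: [0.1822 0.6177] z.014 [0.17   0.6484] []
labels [159.9 265.3 164.  411. ] z.07: [0.3777 0.2763] z.014 [0.3752 0.2899] [(array([0.3773, 0.276 , 0.0687]), np.float64(0.0007), array([346.2, 148.9,  87.5, 261. ]))]
labels [227.8 226.4 122.5 332.5] z.07: [0.4718 0.1103] z.014 [0.4741 0.1156] [(array([0.4716, 0.1099, 0.069 ]), np.float64(0.0006), array([308.9, 183. ,  90. , 310.5]))]
labels [352.6 207.  119.  133. ] z.07: [ 0.5183 -0.1988] z.014 [ 0.5229 -0.209 ] []
labels [103.6 203.3  43.5  93. ] z.07: [0.5309 0.4185] z.014 [0.5361 0.4392] []
labels [426.2 197.4 111.5 289. ] z.07: [ 0.5412 -0.3823] z.014 [ 0.5469 -0.4017] [(array([ 0.541 , -0.3837,  0.0693]), np.float64(0.0011), array([106.6, 266.6, 127.5, 419. ]))]
labels [165.5 173.8  71.  199. ] z.07: [0.6041 0.2662] z.014 [0.613  0.2793] [(array([0.6039, 0.2658, 0.0695]), np.float64(0.0006), array([396.7, 193. ,  56. , 235.5]))]
labels [234.  156.2  75.5 162. ] z.07: [0.6476 0.0953] z.014 [0.6586 0.0998] [(array([0.6473, 0.0948, 0.0694]), 
[... 304 characters left out ...]
0.0843] [(array([ 0.4864, -0.0853,  0.0114]), np.float64(0.0008), array([237.4, 229.6, 611. ,   1. ]))]
cups [ 538.7  215.8 2890.5    1. ] z.07: [ 0.4939 -0.659 ] z.014 [ 0.4972 -0.6922] []
cups [ 15.2 206.2 575.5   0.5] z.07: [0.5248 0.6374] z.014 [0.5297 0.6691] []
cups [372.  177.2 706.5   1. ] z.07: [ 0.5925 -0.2488] z.014 [ 0.6007 -0.2615] [(array([ 0.6011, -0.2644,  0.008 ]), np.float64(0.0016), array([ 178.6,  288.2, 1411.5,    1. ]))]
cups [299.2 160.9 302.    0.9] z.07: [ 0.6349 -0.0678] z.014 [ 0.6453 -0.0714] [(array([ 0.6462, -0.0718,  0.0091]), np.float64(0.0), array([274.7, 270.7, 584. ,   0.9]))]
cups [  14.6   64.7 1059.5    1. ] z.07: [0.8872 0.6554] z.014 [0.9102 0.688 ] []
```

View pics/crop1.png

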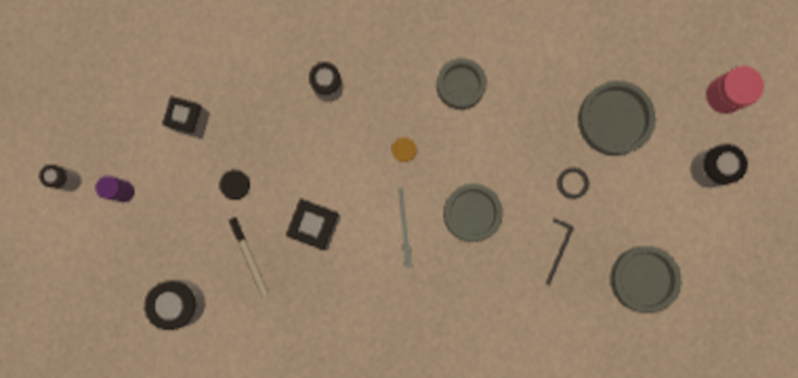

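The enlarged crop confirms it. The four round black-lidded pots are at crop pixels (170,305) XL, (727,163) L, (325,78) M and (52,176) S. Pink (740,88) and purple (112,188) are the look-alikes because their colour is wrong, and the two tins are square. Next I'll refine the cup outlines and pot_s, then compute the first shift.

```bash
cat >> h.py <<'E'
def cupsil(s,X,r):  # centroid of the convex silhouette of a cup near X
    u=proj(s,X); k=int(r*1.5*s['fx']/(s['R']@np.array(X)+s['t'])[2]); x0,y0=int(u[0])-k,int(u[1])-k
    p=s['pixels'][y0:y0+2*k,x0:x0+2*k].astype(int); d=np.clip(p[...,0]-p[...,2],0,255).astype(np.uint8)
    _,m=cv2.threshold(d,0,1,cv2.THRESH_BINARY_INV+cv2.THRESH_OTSU)
    m=cv2.morphologyEx(m,cv2.MORPH_OPEN,np.ones((3,3),np.uint8))
    c=max(cv2.findContours(m,cv2.RETR_EXTERNAL,cv2.CHAIN_APPROX_NONE)[0],key=cv2.contourArea)
    H=cv2.convexHull(c);M=cv2.moments(H);b=cv2.boundingRect(H)
    return (x0+M['m10']/M['m00'],y0+M['m01']/M['m00']),b[2:]
def go(target,obs,turn=0):
    from scipy.spatial.transform import Rotation as Ro
    R=Ro.from_euler('xyz',obs['ee_rot']).as_matrix()
    d=R.T@(np.array(target)-obs['tool_pos'])/.2
    return d.round(3)
E
python3 - <<'E'
from h import *; import pickle
from bench import readout
T=pickle.load(open('top.pkl','rb'));S=pickle.load(open('scene.pkl','rb'))
np.set_printoptions(precision=4,suppress=True)
for n,X,r in(('xl',(.600,-.261,.014),.046),('l',(.402,-.293,.014),.041),('m',(.4865,-.085,.014),.036),('s',(.6455,-.0715,.014),.031)):
    a,ba=cupsil(T,X,r);b,bb=cupsil(S,X,r); print(n,tri(T,a,S,b),'top@.014',plane(T,a,.014)[:2],'scene@.014',plane(S,b,.014)[:2],ba,2*r*453/1.175,bb)
# pot_s in scene: light label enclosed by black, near projection
u=proj(S,(.531,.4185,.07)).astype(int);p=S['pixels'][u[1]-14:u[1]+14,u[0]-14:u[0]+14].max(2)
m=(p<90).astype(np.uint8);cs,_=cv2.findContours(m,cv2.RETR_EXTERNAL,cv2.CHAIN_APPROX_NONE)
c=max(cs,key=cv2.contourArea);f=np.zeros_like(m);cv2.drawContours(f,[cv2.convexHull(c)],-1,1,-1)
w=((f>0)&(p>95)).astype(np.uint8); n,l,st,ce=cv2.connectedComponentsWithStats(w);print(st,ce+u-14)
i=1+st[1:,4].argmax();print('pot_s',tri(T,(103.6,203.3),S,ce[i]+u-14))
o=readout.get_obs();print(go((.3775,.2762,.12),o),go((.3775,.2762,.034),o))
E
```

```text
xl (array([ 0.6043, -0.2662,  0.0122]), np.float64(0.0008939663904726566)) top@.014 [ 0.6044 -0.265 ] scene@.014 [ 0.6057 -0.2674] (37, 36) 35.468936170212764 (47, 41)
l (array([ 0.4039, -0.2968,  0.0121]), np.float64(0.000890622374933836)) top@.014 [ 0.4042 -0.2954] scene@.014 [ 0.4058 -0.2979] (33, 32) 31.613617021276596 (38, 31)
m (array([ 0.4866, -0.0848,  0.0122]), np.float64(0.0008494348252427035)) top@.014 [ 0.4868 -0.0839] scene@.014 [ 0.4883 -0.0864] (28, 27) 27.758297872340425 (32, 28)
s (array([ 0.6486, -0.0724,  0.0131]), np.float64(0.000945839999733662)) top@.014 [ 0.6488 -0.0715] scene@.014 [ 0.6491 -0.0737] (24, 24) 23.902978723404253 (30, 29)
[[  0   0  28  28 763]
 [ 11  14   7   3  17]
 [  8  17   1   1   1]
 [ 19  20   1   1   1]
 [ 13  24   1   1   1]
 [ 15  24   1   1   1]] [[427.4875 160.426 ]
 [428.     162.    ]
 [422.     164.    ]
 [433.     167.    ]
 [427.     171.    ]
 [429.     171.    ]]
pot_s (array([0.5306, 0.4182, 0.0692]), np.float64(0.0006821618554845111))
[-1.159 -0.715  0.423] [-1.159 -0.714  0.853]
```

carry_out:
  motion: "-0.1 -0.06 0.03 0 0 0 1; -0.2 -0.12 0.05 0 0 0 1; -0.22 -0.135 0.08 0 0 0 1; -0.22 -0.14 0.08 0 0 0 1; -0.2 -0.12 0.08 0 0 0 1; -0.14 -0.09 0.06 0 0 0 1; -0.079 -0.05 0.04 0 0 0 1; 0 0 0 0 0 0 1; 0 0 0 0 0 0 1"

```text
time: 1.23
tool_pos: [0.3776, 0.2774, 0.1216]
ee_rot: [3.141, -0.0, 2.721]
wrist_force: [-0.6, -0.2, 0.8]
width: 0.0942
finger_force: 0.0
```

```bash
python3 - <<'E'
from h import *
from bench import readout,imaging
o=readout.get_obs();print(o['tool_pos'],o['ee_rot'],o['wrist_force'],go((.3775,.2762,.034),o))
s=imaging.snapshot('wrist');cv2.imwrite('pics/w1.png',s['pixels'][:,:,::-1])
print(labels(s),proj(s,(.3773,.276,.07)),-s['R'].T@s['t'])
for l in labels(s): print(plane(s,l,.0695))
E
```

```text
[0.37755945 0.27736459 0.12163137] [ 3.14113389e+00 -4.01122202e-04  2.72106534e+00] [-0.56489639 -0.24344964  0.81839051] [-0.002 -0.006  0.438]
[] [276.65293584 228.96303046] [0.30067664 0.31179045 0.30164484]
```

carry_out:
  motion: "0 -0.005 0.1 0 0 0 1; 0 0 0.15 0 0 0 1; 0 0 0.12 0 0 0 1; 0 0 0.07 0 0 0 1; 0 0 0 0 0 0 1; 0 0 0 0 0 0 0; 0 0 0 0 0 0 0; 0 0 0 0 0 0 0; 0 0 0 0 0 0 0; 0 0 0 0 0 0 0"

```text
time: 2.52
tool_pos: [0.3776, 0.2759, 0.0339]
ee_rot: [3.141, 0.0, 2.721]
wrist_force: [-0.1, -0.1, 2.2]
width: 0.0577
finger_force: 30.0
```

```bash
python3 - <<'E'
from h import *
from bench import readout
o=readout.get_obs();print(o['tool_pos'],o['wrist_force'],o['width'],o['finger_force'],go((.6044,-.266,.15),o))
E
```

```text
[0.37763415 0.27591126 0.0338753 ] [-0.11844848 -0.10650654  2.17192244] 0.05766750960918062 30.00037282705307 [-2.142 -2.01  -0.581]
```

carry_out:
  motion: "0 0 -0.06 0 0 0 0; 0 0 -0.13 0 0 0 0; 0 0 -0.17 0 0 0 0; 0 0 -0.14 0 0 0 0; -0.05 -0.05 -0.08 0 0 0 0; -0.11 -0.1 0 0 0 0 0; -0.15 -0.14 0 0 0 0 0; -0.18 -0.17 0 0 0 0 0; -0.18 -0.17 0 0 0 0 0; -0.18 -0.17 0 0 0 0 0; -0.18 -0.17 0 0 0 0 0; -0.18 -0.17 0 0 0 0 0"

```text
time: 4.03
tool_pos: [0.5047, -0.0335, 0.1487]
ee_rot: [-3.141, -0.002, 2.72]
wrist_force: [0.6, 0.7, -3.4]
width: 0.058
finger_force: 30.0
```

carry_out:
  motion: "-0.18 -0.17 0 0 0 0 0; -0.18 -0.17 0 0 0 0 0; -0.18 -0.17 0 0 0 0 0; -0.15 -0.14 0 0 0 0 0; -0.1 -0.09 0 0 0 0 0; -0.05 -0.05 0 0 0 0 0; 0 0 0 0 0 0 0; 0 0 0 0 0 0 0"

```text
time: 5.03
tool_pos: [0.5935, -0.2429, 0.1493]
ee_rot: [3.141, -0.001, 2.722]
wrist_force: [0.3, -0.2, -3.9]
width: 0.0574
finger_force: 30.0
```

```bash
python3 - <<'E'
from h import *
from bench import readout,imaging
import pickle
o=readout.get_obs();print(o['tool_pos'],o['ee_rot'],o['wrist_force'],o['width'],go((.6044,-.266,.041),o))
a=imaging.snapshot('wrist');b=imaging.snapshot('top')
for n,s in(('w2',a),('t2',b)): cv2.imwrite(f'pics/{n}.png',s['pixels'][:,:,::-1])
print(proj(a,(.6044,-.266,.028)))
E
```

```text
[ 0.59353635 -0.24289572  0.14933085] [ 3.14094836e+00 -1.08201537e-03  2.72158017e+00] [ 0.3089811  -0.21863713 -3.87843419] 0.05735716128164851 [-0.097 -0.084  0.541]
[262.69631296 223.40604634]
```

View pics/w2.png

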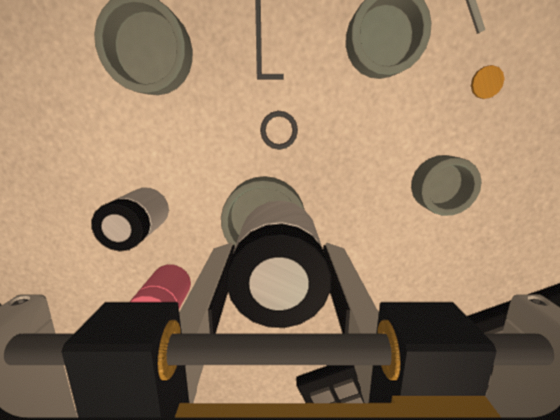

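The wrist view shows pot_xl held upright (lid at 278,280) over the XL cup (262,215), with pot_l clear on the left (125,225). I'll centre it and lower it.

carry_out:
  motion: "-0.06 -0.05 0.05 0 0 0 0; -0.037 -0.034 0.1 0 0 0 0; 0 0 0.14 0 0 0 0; 0 0 0.11 0 0 0 0; 0 0 0.06 0 0 0 0; 0 0 0.03 0 0 0 0; 0 0 0.02 0 0 0 0; 0 0 0 0 0 0 0; 0 0 0 0 0 0 0"

```text
time: 6.25
tool_pos: [0.6054, -0.2674, 0.0485]
ee_rot: [-3.142, 0.002, 2.721]
wrist_force: [-0.0, 0.0, -3.0]
width: 0.0574
finger_force: 30.0
```

```bash
python3 - <<'E'
from h import *
from bench import readout,imaging
o=readout.get_obs();print(o['tool_pos'],o['ee_rot'],o['wrist_force'],o['width'],go((.6044,-.266,.0385),o))
E
```

```text
[ 0.60537083 -0.26739668  0.04848728] [-3.14154037e+00  1.75107359e-03  2.72084707e+00] [-0.02057881  0.00787261 -2.97643594] 0.05736974504112652 [0.007 0.004 0.05 ]
```

carry_out:
  motion: "0.005 0 0.025 0 0 0 0; 0 0 0.015 0 0 0 0; 0 0 0.007 0 0 0 0; 0 0 0 0 0 0 0; 0 0 0 0 0 0 0.85; 0 0 0 0 0 0 0.85; 0 0 0 0 0 0 0.85; 0 0 0 0 0 0 0.85; 0 0 0 0 0 0 0.85"

```text
time: 7.38
tool_pos: [0.604, -0.2668, 0.038]
ee_rot: [3.142, 0.0, 2.721]
wrist_force: [-0.7, 0.3, -0.8]
width: 0.0797
finger_force: 0.0
```

carry_out:
  motion: "0 0 -0.05 0 0 0 0.85; 0 0 -0.1 0 0 0 0.85; 0 0 -0.15 0 0 0 0.85; 0 0 -0.15 0 0 0 0.85; 0 0 -0.1 0 0 0 0.85; 0 0 -0.05 0 0 0 0.85; 0 0 0 0 0 0 0.85"

```text
time: 8.25
tool_pos: [0.6042, -0.2668, 0.1588]
ee_rot: [3.142, 0.001, 2.721]
wrist_force: [0.0, 0.0, -0.9]
width: 0.0799
finger_force: 0.0
```

```bash
python3 - <<'E'
from h import *
from bench import readout,imaging
o=readout.get_obs();print(o['tool_pos'],o['ee_rot'],o['wrist_force'],o['width'])
T=imaging.snapshot('top');S=imaging.snapshot('scene')
for u in labels(T):
  print(np.round(u,1),plane(T,u,.07).round(4),[ (X.round(4)) for X,e in(tri(T,u,S,v) for v in labels(S)) if e<.003])
print(go((.541,-.383,.15),o),go((.541,-.383,.034),o))
E
```

```text
[ 0.60416537 -0.26684605  0.15875649] [3.14157674e+00 1.14210368e-03 2.72083509e+00] [ 0.0273904   0.0325289  -0.88782493] 0.07992578014274568
[227.9 226.4 134.  317. ] [0.4718 0.1101 0.07  ] [array([0.4717, 0.1097, 0.069 ])]
[103.7 203.2  53.   84.5] [0.5313 0.4183 0.07  ] []
[165.7 173.8  80.5 178. ] [0.6039 0.2656 0.07  ] []
[234.  156.4  85.  146. ] [0.6472 0.0952 0.07  ] [array([0.6471, 0.0949, 0.0692])]
[ 0.051 -0.659  0.044] [ 0.052 -0.659  0.624]
```

carry_out:
  motion: "0.01 -0.08 0 0 0 0 0.85; 0.01 -0.16 0 0 0 0 0.85; 0.01 -0.18 0.02 0 0 0 0.85; 0.01 -0.14 0.02 0 0 0 0.85; 0.01 -0.07 0 0 0 0 0.85; 0 -0.03 0 0 0 0 0.85; 0 0 0 0 0 0 0.85; 0 0 0 0 0 0 0.85"

```text
time: 9.35
tool_pos: [0.5414, -0.3824, 0.1503]
ee_rot: [3.141, 0.0, 2.722]
wrist_force: [0.0, 0.1, 0.3]
width: 0.0798
finger_force: 0.0
```

```bash
python3 - <<'E'
from h import *
from bench import readout,imaging
o=readout.get_obs();print(o['tool_pos'],o['ee_rot'],o['width'])
S=imaging.snapshot('scene');W=imaging.snapshot('wrist')
cv2.imwrite('pics/mix3.png',np.hstack([S['pixels'][180:400,40:300],W['pixels'][100:320,:400]])[:,:,::-1])
print([plane(S,v,.075).round(4) for v in labels(S)],'wrist',[ (np.round(v,1),plane(W,v,.07).round(4)) for v in labels(W)])
print(go((.541,-.383,.034),o))
E
```

```text
[ 0.54143612 -0.38236222  0.15026939] [3.14122091e+00 3.09534434e-04 2.72197890e+00] 0.07981270398537547
[array([ 0.5472, -0.3849,  0.075 ]), array([ 0.6042, -0.2679,  0.075 ]), array([0.653 , 0.0899, 0.075 ]), array([0.6099, 0.2594, 0.075 ]), array([0.4793, 0.1046, 0.075 ]), array([ 0.1998, -0.3071,  0.075 ])] wrist [(array([ 277.4,  217.5,  711. , 1999. ]), array([ 0.5408, -0.383 ,  0.07  ])), (array([ 420.1,  120.4,  642. , 1069. ]), array([ 0.5115, -0.2392,  0.07  ]))]
[ 0.001 -0.004  0.581]
```

View pics/mix3.png

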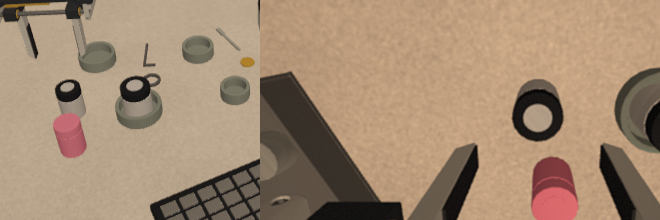

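The left half shows pot_xl standing in its cup (lid at 133,88). The right half shows pot_l's black lid (537,117) under the gripper, with pink beyond it and out of the finger line. I'll descend.

carry_out:
  motion: "0 -0.003 0.1 0 0 0 0.85; 0 0 0.17 0 0 0 0.85; 0 0 0.17 0 0 0 0.85; 0 0 0.1 0 0 0 0.85; 0 0 0.041 0 0 0 0.85; 0 0 0 0 0 0 0.85; 0 0 0 0 0 0 0; 0 0 0 0 0 0 0; 0 0 0 0 0 0 0; 0 0 0 0 0 0 0; 0 0 0 0 0 0 0"

```text
time: 10.82
tool_pos: [0.5409, -0.3838, 0.0344]
ee_rot: [3.142, 0.001, 2.721]
wrist_force: [-1.5, 0.9, 1.3]
width: 0.0476
finger_force: 30.0
```

```bash
python3 - <<'E'
from h import *
from bench import readout
o=readout.get_obs();print(o['tool_pos'],o['wrist_force'],o['width'],o['finger_force'],go((.404,-.2965,.15),o))
E
```

```text
[ 0.54091908 -0.38376808  0.03444784] [-1.48508753  0.93554708  1.31261517] 0.047615701097817355 30.000486820936203 [ 0.803  0.119 -0.578]
```

carry_out:
  motion: "0 0 -0.06 0 0 0 0; 0 0 -0.13 0 0 0 0; 0 0 -0.17 0 0 0 0; 0 0 -0.14 0 0 0 0; 0.06 0.01 -0.08 0 0 0 0; 0.14 0.02 0 0 0 0 0; 0.18 0.03 0 0 0 0 0; 0.18 0.03 0 0 0 0 0; 0.14 0.02 0 0 0 0 0; 0.08 0.01 0 0 0 0 0; 0.023 -0.001 0 0 0 0 0; 0 0 0 0 0 0 0"

```text
time: 12.32
tool_pos: [0.404, -0.2966, 0.1499]
ee_rot: [-3.142, 0.001, 2.721]
wrist_force: [0.3, 0.5, -2.1]
width: 0.0482
finger_force: 30.0
```

```bash
python3 - <<'E'
from h import *
from bench import readout
o=readout.get_obs();print(o['tool_pos'],o['ee_rot'],o['wrist_force'],o['width'],go((.404,-.2965,.039),o))
E
```

```text
[ 0.40395871 -0.2966444   0.14989389] [-3.14153809e+00  5.61310692e-04  2.72058238e+00] [ 0.29053465  0.5165994  -2.05366652] 0.048181037755024206 [0.    0.001 0.554]
```

carry_out:
  motion: "0 0 0.06 0 0 0 0; 0 0 0.14 0 0 0 0; 0 0 0.16 0 0 0 0; 0 0 0.1 0 0 0 0; 0 0 0.05 0 0 0 0; 0 0 0.025 0 0 0 0; 0 0 0.012 0 0 0 0; 0 0 0.006 0 0 0 0; 0 0 0 0 0 0 0; 0 0 0 0 0 0 0"

```text
time: 13.58
tool_pos: [0.404, -0.2965, 0.0397]
ee_rot: [-3.141, 0.001, 2.721]
wrist_force: [0.0, 0.3, -1.3]
width: 0.0479
finger_force: 30.0
```

carry_out:
  motion: "0 0 0 0 0 0 0.8; 0 0 0 0 0 0 0.8; 0 0 0 0 0 0 0.8; 0 0 0 0 0 0 0.8; 0 0 0 0 0 0 0.8; 0 0 -0.05 0 0 0 0.8; 0 0 -0.12 0 0 0 0.8; 0 0 -0.17 0 0 0 0.8; 0 0 -0.14 0 0 0 0.8; 0 0 -0.08 0 0 0 0.8; 0 0 0 0 0 0 0.8"

```text
time: 14.95
tool_pos: [0.4044, -0.2969, 0.1527]
ee_rot: [-3.141, 0.003, 2.721]
wrist_force: [0.7, -0.2, -0.4]
width: 0.0755
finger_force: 0.0
```

```bash
python3 - <<'E'
from h import *
from bench import readout,imaging
o=readout.get_obs();print(o['tool_pos'],o['wrist_force'],o['width'],go((.6473,.095,.15),o))
S=imaging.snapshot('scene'); print([plane(S,v,.075).round(4) for v in labels(S)])
W=imaging.snapshot('wrist');print([ (np.round(v,1),plane(W,v,.075).round(4)) for v in labels(W)])
E
```

```text
[ 0.4043974  -0.29691146  0.15274224] [ 0.73713543 -0.23656987 -0.43020341] 0.07551812126548164 [-0.308  2.285  0.013]
[array([ 0.6042, -0.2679,  0.075 ]), array([0.653 , 0.0899, 0.075 ]), array([ 0.4039, -0.2976,  0.075 ]), array([0.6099, 0.2594, 0.075 ]), array([0.4793, 0.1046, 0.075 ]), array([-0.0039, -0.1832,  0.075 ])]
[(array([383.1, 259.3, 414.5, 691.5]), array([ 0.4805, -0.2223,  0.075 ])), (array([ 278.5,  219.1,  736. , 2203. ]), array([ 0.4037, -0.2962,  0.075 ]))]
```

carry_out:
  motion: "-0.01 0.08 0 0 0 0 0.8; -0.02 0.16 0 0 0 0 0.8; -0.03 0.22 0 0 0 0 0.8; -0.03 0.24 0 0 0 0 0.8; -0.03 0.24 0 0 0 0 0.8; -0.03 0.24 0 0 0 0 0.8; -0.03 0.24 0 0 0 0 0.8; -0.03 0.24 0 0 0 0 0.8; -0.03 0.22 0 0 0 0 0.8; -0.03 0.2 0 0 0 0 0.8; -0.02 0.13 0 0 0 0 0.8; -0.018 0.075 0 0 0 0 0.8"

```text
time: 16.55
tool_pos: [0.6463, 0.0979, 0.1496]
ee_rot: [-3.141, -0.003, 2.723]
wrist_force: [0.3, -1.2, -0.9]
width: 0.075
finger_force: 0.0
```

carry_out:
  motion: "0 0 0 0 0 0 0.8; 0 0 0 0 0 0 0.8"

```text
time: 16.8
tool_pos: [0.6462, 0.0949, 0.151]
ee_rot: [-3.141, -0.001, 2.72]
wrist_force: [-0.5, 0.7, 1.3]
width: 0.075
finger_force: 0.0
```

```bash
python3 - <<'E'
from h import *
from bench import readout,imaging
o=readout.get_obs();print(o['tool_pos'],o['ee_rot'],o['width'],go((.6473,.095,.034),o))
W=imaging.snapshot('wrist');print([ (np.round(v,1),plane(W,v,.07).round(4)) for v in labels(W)])
E
```

```text
[0.64620039 0.09492988 0.15102182] [-3.14088562e+00 -5.85104015e-04  2.72006746e+00] 0.07500872573937038 [-0.005  0.003  0.585]
[(array([ 278.7,  218.5,  460. , 1253.5]), array([0.647 , 0.0949, 0.07  ])), (array([ 449.2,   90.2,  622. , 2267.5]), array([0.6035, 0.2666, 0.07  ]))]
```

carry_out:
  motion: "-0.004 0.002 0.1 0 0 0 0.8; 0 0 0.17 0 0 0 0.8; 0 0 0.17 0 0 0 0.8; 0 0 0.1 0 0 0 0.8; 0 0 0.045 0 0 0 0.8; 0 0 0 0 0 0 0.8; 0 0 0 0 0 0 0; 0 0 0 0 0 0 0; 0 0 0 0 0 0 0; 0 0 0 0 0 0 0; 0 0 0 0 0 0 0; 0 0 0 0 0 0 0"

```text
time: 18.35
tool_pos: [0.6477, 0.0954, 0.0346]
ee_rot: [-3.141, 0.0, 2.721]
wrist_force: [-1.5, -0.1, 1.8]
width: 0.0379
finger_force: 30.0
```

```bash
python3 - <<'E'
from h import *
from bench import readout
o=readout.get_obs();print(o['tool_pos'],o['wrist_force'],o['width'],o['finger_force'],go((.4868,-.0845,.15),o))
E
```

```text
[0.64767335 0.09542083 0.03463951] [-1.52765014 -0.10801773  1.78914227] 0.03785885747212337 29.994198381900787 [ 0.366 -1.15  -0.577]
```

carry_out:
  motion: "0 0 -0.06 0 0 0 0; 0 0 -0.13 0 0 0 0; 0 0 -0.17 0 0 0 0; 0 0 -0.14 0 0 0 0; 0.02 -0.07 -0.08 0 0 0 0; 0.05 -0.15 0 0 0 0 0; 0.07 -0.22 0 0 0 0 0; 0.07 -0.22 0 0 0 0 0; 0.07 -0.22 0 0 0 0 0; 0.05 -0.15 0 0 0 0 0; 0.026 -0.09 0 0 0 0 0; 0.01 -0.03 0 0 0 0 0"

```text
time: 19.85
tool_pos: [0.4861, -0.085, 0.1502]
ee_rot: [3.141, -0.0, 2.72]
wrist_force: [1.0, -0.1, -0.9]
width: 0.0378
finger_force: 30.0
```

carry_out:
  motion: "0 0 0 0 0 0 0; 0 0 0 0 0 0 0"

```text
time: 20.1
tool_pos: [0.4873, -0.0838, 0.1502]
ee_rot: [3.141, -0.0, 2.722]
wrist_force: [0.1, -0.3, -1.4]
width: 0.0373
finger_force: 30.0
```

```bash
python3 - <<'E'
from h import *
from bench import readout
o=readout.get_obs();print(o['tool_pos'],o['ee_rot'],o['wrist_force'],o['width'],go((.4868,-.0845,.0395),o))
E
```

```text
[ 0.48732604 -0.08378278  0.15015987] [ 3.14107500e+00 -1.24638448e-04  2.72181602e+00] [ 0.08450711 -0.27302353 -1.3515508 ] 0.03725736088766382 [ 0.001 -0.005  0.553]
```

carry_out:
  motion: "0 -0.003 0.06 0 0 0 0; 0 0 0.14 0 0 0 0; 0 0 0.16 0 0 0 0; 0 0 0.1 0 0 0 0; 0 0 0.05 0 0 0 0; 0 0 0.025 0 0 0 0; 0 0 0.012 0 0 0 0; 0 0 0.005 0 0 0 0; 0 0 0 0 0 0 0; 0 0 0 0 0 0 0"

```text
time: 21.35
tool_pos: [0.4869, -0.085, 0.0403]
ee_rot: [3.141, 0.001, 2.721]
wrist_force: [-0.5, -0.2, -0.8]
width: 0.0379
finger_force: 30.0
```

carry_out:
  motion: "0 0 0 0 0 0 0.65; 0 0 0 0 0 0 0.65; 0 0 0 0 0 0 0.65; 0 0 0 0 0 0 0.65; 0 0 0 0 0 0 0.65; 0 0 -0.05 0 0 0 0.65; 0 0 -0.12 0 0 0 0.65; 0 0 -0.17 0 0 0 0.65; 0 0 -0.14 0 0 0 0.65; 0 0 -0.08 0 0 0 0.65; 0 0 0 0 0 0 0.65"

```text
time: 22.72
tool_pos: [0.4874, -0.0852, 0.1534]
ee_rot: [3.141, 0.003, 2.721]
wrist_force: [0.3, 0.4, -0.4]
width: 0.061
finger_force: 0.0
```

```bash
python3 - <<'E'
from h import *
from bench import readout,imaging
o=readout.get_obs();print(o['tool_pos'],o['joint_positions'].round(2),o['wrist_force'],o['width'],go((.5308,.4183,.15),o))
S=imaging.snapshot('scene'); print([plane(S,v,.075).round(4) for v in labels(S)])
W=imaging.snapshot('wrist');print([ (np.round(v,1),plane(W,v,.075).round(4)) for v in labels(W)])
E
```

```text
[ 0.48736525 -0.08518365  0.15337468] [-0.29 -0.02  1.59  0.    1.57 -1.44] [ 0.26644537  0.43810985 -0.35683459] 0.06103967534638169 [0.83  2.387 0.015]
[array([ 0.6042, -0.2679,  0.075 ]), array([ 0.4039, -0.2976,  0.075 ]), array([ 0.4869, -0.0865,  0.075 ]), array([0.6099, 0.2596, 0.075 ]), array([0.4793, 0.1046, 0.075 ])]
[(array([  30.4,  230.1,  708. , 2481.5]), array([ 0.4035, -0.297 ,  0.075 ])), (array([ 278.3,  219. ,  475.5, 1392.5]), array([ 0.4865, -0.0849,  0.075 ]))]
```

carry_out:
  motion: "0.03 0.08 0 0 0 0 0.65; 0.06 0.16 0 0 0 0 0.65; 0.08 0.22 0 0 0 0 0.65; 0.08 0.23 0 0 0 0 0.65; 0.08 0.23 0 0 0 0 0.65; 0.08 0.23 0 0 0 0 0.65; 0.08 0.23 0 0 0 0 0.65; 0.08 0.23 0 0 0 0 0.65; 0.08 0.23 0 0 0 0 0.65; 0.08 0.23 0 0 0 0 0.65; 0.06 0.18 0 0 0 0 0.65; 0.04 0.137 0 0 0 0 0.65"

```text
time: 24.32
tool_pos: [0.5282, 0.4212, 0.15]
ee_rot: [-3.139, -0.002, 2.723]
wrist_force: [-0.0, 0.1, -0.3]
width: 0.0611
finger_force: 0.0
```

carry_out:
  motion: "0 0 0 0 0 0.04 0.65; 0 0 0 0 0 0.08 0.65; 0 0 0 0 0 0.08 0.65; 0 0 0 0 0 0.08 0.65; 0 0 0 0 0 0.08 0.65; 0 0 0 0 0 0.08 0.65; 0 0 0 0 0 0.08 0.65; 0 0 0 0 0 0.08 0.65; 0 0 0 0 0 0.04 0.65; 0 0 0 0 0 0 0.65; 0 0 0 0 0 0 0.65"

```text
time: 25.7
tool_pos: [0.5293, 0.419, 0.1511]
ee_rot: [-3.14, 0.001, 1.382]
wrist_force: [-0.5, -0.1, -0.3]
width: 0.0612
finger_force: 0.0
```

```bash
python3 - <<'E'
from h import *
from bench import readout,imaging
o=readout.get_obs();print(o['tool_pos'],o['ee_rot'],o['joint_positions'].round(2),go((.5308,.4183,.034),o))
W=imaging.snapshot('wrist');print([ (np.round(v,1),plane(W,v,.07).round(4)) for v in labels(W)],proj(W,(.5308,.4183,.07)))
cv2.imwrite('pics/w5.png',W['pixels'][:,:,::-1])
E
```

```text
[0.5292726  0.41902179 0.15105591] [-3.14044737e+00  8.20807626e-04  1.38218888e+00] [0.59 0.38 1.12 0.   1.64 0.77] [-0.002  0.009  0.585]
[(array([280. , 218.2, 260.5, 688. ]), array([0.5304, 0.4182, 0.07  ]))] [280.44313238 218.04836469]
```

View pics/w5.png

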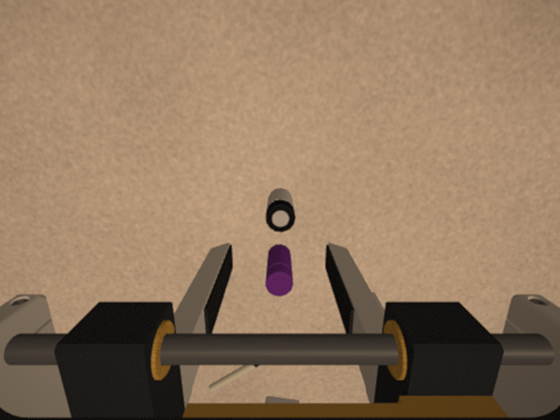

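The wrist view shows the narrow pot's black lid at (280,218), where its TCP should be. Purple (279,272) lies off the closing line. I'll descend.

carry_out:
  motion: "-0.002 0.006 0.1 0 0 0 0.65; 0 0 0.17 0 0 0 0.65; 0 0 0.17 0 0 0 0.65; 0 0 0.1 0 0 0 0.65; 0 0 0.045 0 0 0 0.65; 0 0 0 0 0 0 0.65; 0 0 0 0 0 0 0; 0 0 0 0 0 0 0; 0 0 0 0 0 0 0; 0 0 0 0 0 0 0; 0 0 0 0 0 0 0; 0 0 0 0 0 0 0"

```text
time: 27.25
tool_pos: [0.5313, 0.4182, 0.0354]
ee_rot: [3.141, -0.001, 1.38]
wrist_force: [0.2, 0.0, 2.4]
width: 0.0277
finger_force: 30.0
```

```bash
python3 - <<'E'
from h import *
from bench import readout
o=readout.get_obs();print(o['tool_pos'],o['wrist_force'],o['width'],o['finger_force'],go((.6488,-.072,.15),o))
E
```

```text
[0.53128452 0.41821215 0.03544789] [0.15260387 0.02899513 2.43636399] 0.02772413016360913 30.003456473350525 [-2.295  1.041 -0.574]
```

carry_out:
  motion: "0 0 -0.06 0 0 0 0; 0 0 -0.13 0 0 0 0; 0 0 -0.17 0 0 0 0; 0 0 -0.14 0 0 0 0; -0.07 0.03 -0.08 0 0 0 0; -0.14 0.06 0 0 0 0 0; -0.2 0.09 0 0 0 0 0; -0.2 0.09 0 0 0 0 0; -0.2 0.09 0 0 0 0 0; -0.2 0.09 0 0 0 0 0; -0.2 0.09 0 0 0 0 0; -0.2 0.09 0 0 0 0 0"

```text
time: 28.75
tool_pos: [0.601, 0.1146, 0.1503]
ee_rot: [-3.14, 0.001, 1.38]
wrist_force: [0.4, 0.3, -0.9]
width: 0.0276
finger_force: 30.0
```

carry_out:
  motion: "-0.2 0.09 0 0 0 0 0; -0.2 0.09 0 0 0 0 0; -0.2 0.09 0 0 0 0 0; -0.16 0.08 0 0 0 0 0; -0.08 0.04 0 0 0 0 0; -0.04 0.02 0 0 0 0 0; 0 0 0 0 0 0 0; 0 0 0 0 0 0 0"

```text
time: 29.75
tool_pos: [0.6486, -0.0698, 0.151]
ee_rot: [-3.141, -0.001, 1.382]
wrist_force: [-0.2, -0.1, -0.7]
width: 0.0274
finger_force: 30.0
```

```bash
python3 - <<'E'
from h import *
from bench import readout
o=readout.get_obs();print(o['tool_pos'],o['ee_rot'],o['wrist_force'],o['width'],go((.6488,-.072,.0405),o))
E
```

```text
[ 0.64856249 -0.06979527  0.15095232] [-3.14137866e+00 -5.75541881e-04  1.38187550e+00] [-0.19378617 -0.08478199 -0.69497643] 0.027406065605633002 [-0.011  0.003  0.552]
```

carry_out:
  motion: "-0.01 0.002 0.06 0 0 0 0; 0 0 0.14 0 0 0 0; 0 0 0.16 0 0 0 0; 0 0 0.1 0 0 0 0; 0 0 0.05 0 0 0 0; 0 0 0.025 0 0 0 0; 0 0 0.012 0 0 0 0; 0 0 0.005 0 0 0 0; 0 0 0 0 0 0 0; 0 0 0 0 0 0 0"

```text
time: 31.0
tool_pos: [0.649, -0.0732, 0.041]
ee_rot: [3.141, -0.0, 1.38]
wrist_force: [0.4, -0.2, -1.3]
width: 0.0279
finger_force: 30.0
```

carry_out:
  motion: "0 0 0 0 0 0 0.55; 0 0 0 0 0 0 0.55; 0 0 0 0 0 0 0.55; 0 0 0 0 0 0 0.55; 0 0 0 0 0 0 0.55; 0 0 -0.05 0 0 0 0.55; 0 0 -0.12 0 0 0 0.55; 0 0 -0.17 0 0 0 0.55; 0 0 -0.17 0 0 0 0.55; 0 0 -0.12 0 0 0 0.55; 0 0 0 0 0 0 0.55; 0 0 0 0 0 0 0.55"

```text
time: 32.5
tool_pos: [0.6482, -0.073, 0.1655]
ee_rot: [-3.14, -0.0, 1.38]
wrist_force: [-0.2, 0.5, -0.1]
width: 0.0517
finger_force: 0.0
```

```bash
python3 - <<'E'
from h import *
from bench import readout,imaging
o=readout.get_obs();print(o['time'],o['tool_pos'],o['wrist_force'],o['width'])
S=imaging.snapshot('scene'); print([plane(S,v,.075).round(4) for v in labels(S)])
W=imaging.snapshot('wrist');print([ (np.round(v,1),plane(W,v,.075).round(4)) for v in labels(W)])
cv2.imwrite('pics/s6.png',cv2.resize(S['pixels'][140:350,80:460,::-1],None,fx=2,fy=2))
E
```

```text
32.5 [ 0.64824817 -0.0730291   0.16553901] [-0.19321569  0.52939941 -0.12739553] 0.051654353647510955
[array([ 0.6042, -0.2679,  0.075 ]), array([ 0.4039, -0.2976,  0.075 ]), array([ 0.4872, -0.0863,  0.075 ]), array([0.6099, 0.2594, 0.075 ]), array([0.354 , 0.0874, 0.075 ]), array([0.3017, 0.1013, 0.075 ]), array([0.2364, 0.0944, 0.075 ])]
[(array([ 120.5,  255.8,  390. , 1245.5]), array([ 0.4857, -0.0852,  0.075 ])), (array([279.8, 215. , 255.5, 674. ]), array([ 0.6488, -0.0733,  0.075 ]))]
```

View pics/s6.png

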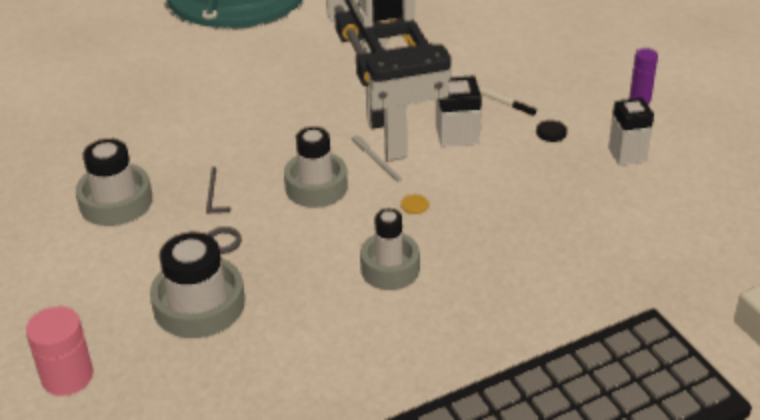

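All four pots stand upright in their cups: XL (190,275), L (110,180), M (315,160) and S (388,245). Both tins are where they were, and the gripper is clear. I'll hand the job in.

```bash
python3 -c "
from bench import robot
print(robot.close_job())"
```

```text
the job is handed in; nothing more can be done
None
```

All four pots stand upright and released in the cups of their own size, placed widest to narrowest, with both tins left in place; I handed the job in at about 33 s, and the hand-in returned no verdict.

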